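# Point out the drink without a coaster and the coaster without a drink

### The arm

A 6-joint arm with a two-finger parallel gripper is mounted at the origin on a cart in front of the work surface, level with it; the furniture and walls round the work are solid. World frame = base frame: x ahead of the robot, y to its left, z up, the work surface at z = 0. Lengths are in m, angles in degrees, forces in N, time in s.
With the tool pointing down it reaches from about 0.3 to 0.85 m from the base axis. Payload 5.4 kg.
Tool frame: the origin (TCP) lies on the centre line of the jaws, within the pads' length; the fingertips stand 25 mm ahead of it and the grasp point (between the pads) lies 6 mm ahead of it (robot.tip_reach is the distance from the TCP to the fingertips, in m); z points along the fingers, y is the line along which they close (so a half turn about z gives the same grasp; the last joint's range is limited). The gripper opens to 85 mm and grips with 20 to 120 N. Pads are 22 mm wide; open, the fingers measure 114 mm over their backs; the gripper's body (76 mm by 85 mm) begins 54 mm behind the grasp point. The pads swing forward as they close: fully open they stand 13 mm farther back than shut.
Start: joints at [54.998, 9.076, 91.501, -0, 79.423, -12.038], TCP at [0.224, 0.529, 0.256] pointing down, gripper open.
Joint ranges: [-166.64, 166.64], [-54.1, 131.32], [10.49, 154.53], [-73.88, 253.88], [9.74, 151.15], [-171.62, 171.62]. Speed limits (degrees/s): [147.25, 147.25, 180, 180, 180, 180].

### API

Orientations are given as [roll, pitch, yaw] about the fixed x, y, z axes, in that order (R = Rz(yaw) Ry(pitch) Rx(roll)).
In Python, from cell import robot, kinematics, viewer, job gives the robot as it stands. The module is installed in compiled form; this text tells all that it offers. Calls block until the motion is done:
- robot.goto(position, orientation): joint-space move of the TCP to a pose.
- robot.move_l(position, feed=0.15, rotation=None): straight line of the TCP; rotation=None keeps the orientation; feed is the mean speed in m/s.
- robot.move_joints(angles): joint-space move.
- robot.set_gripper(opening, newtons=None): opening from 0.0 (shut) to 1.0 (fully open); newtons is the grip in N (None keeps the last); returns when the fingers have stopped.
- robot.hold(seconds).
- kinematics.ik(position, orientation): joint angles nearest the present ones, or None.
- robot.get_obs(): the state.
- viewer.grab_frame(name): name is "side" or "top"; returns a dict with "img" (420x560x3 uint8, red, green, blue), "vertical_fov" (degrees; the focal length in pixels is half the picture's height over the tangent of half this angle, whatever the lens; pixels are square), "cx", "cy" (the principal point, pixels), "D" ([k1, k2, p1, p2, k3] as OpenCV has them; the pictures are not rectified), "R" (3x3) and "t" (3): a world point X has camera coordinates R X + t. Camera axes: x right, y down, z forward; pixel columns grow to the right and rows downward; lengths in m; the calibration is good to about 2 mm. A picture is of the moment at which its call begins. There is no depth.
A pose or a line that the arm cannot do raises robot.IKError and nothing moves.
- job.hand_in(): hands the job in; it is judged then, once.
The state is a dict: "time": time; "q": joint angles; "qvel": joint speeds; "effort": joint torques, N m; "tool_pos": TCP position; "ee_rot": TCP orientation; "force": force on the tool from outside, world axes, zero at the start; "ft_torque": the same for the moment, N m; "width": opening from 0.0 (shut) to 1.0 (fully open); "grip_force": force on a finger pad.
Only numpy, scipy, OpenCV 4.12 (cv2) and the standard library are available. Lean on these libraries where they do the work, as an engineer would, in place of code of your own. Each camera call takes 0.05 s, during which the arm holds its last target. There are 200 camera calls.

### The job

Three drinks have been set out, but one of them stands straight on the worktop and one coaster has been left empty: show a helper what to put right, by pointing only. With the fingertips pointing straight down about 3 cm over the rim of the drink that has no coaster, above its middle, keep still for a good two seconds; then point the same way about 3 cm above the middle of the empty coaster, keep still there for a good two seconds too, and finish still pointing at it. Touch and move nothing at all, and do not point at the other two drinks: cross them only well above, with the fingertips at least 8 cm over their rims.

Things in the scene. Friction and masses are not known exactly. Their poses are not given: they have to be found in the camera images.
- drink_off: the drink without a coaster: short clear tumbler with ice and a cherry, 92 mm wide, 97 mm high, open at the top, upright; origin at the centre of its underside, z up, so the middle of its rim is 97 mm above the origin; it stands directly on the worktop (z = 0). Mind the wall cabinets behind: their fronts and handles reach forward to x = 0.57, from 0.55 m above the worktop up, so a wrist or elbow carried high can strike them
- coaster_bare: the empty coaster: round brown leather coaster, 96 mm wide, 5 mm thick, flat on the worktop; origin at the centre of its underside; nothing stands on it
- drink_a: drink in its right place: short clear tumbler with ice and a cherry, 92 mm wide, 97 mm high, open at the top, upright; origin at the centre of its underside, z up, so the middle of its rim is 97 mm above the origin; it stands on coaster_a
- drink_b: drink in its right place: short clear tumbler with ice and a cherry, 92 mm wide, 97 mm high, open at the top, upright; origin at the centre of its underside, z up, so the middle of its rim is 97 mm above the origin; it stands on coaster_b
- coaster_a: round brown leather coaster, 96 mm wide, 5 mm thick, flat on the worktop; origin at the centre of its underside; drink_a stands on it
- coaster_b: round brown leather coaster, 96 mm wide, 5 mm thick, flat on the worktop; origin at the centre of its underside; drink_b stands on it
- lime: bystander: a lime, 60 x 48 x 48 mm, lying loose; origin at the centre of its underside
- stopper: bystander: a small bottle stopper, round foot and black top, 33 mm wide, 55 mm high, upright; origin at the centre of its underside
- measure: bystander: an hourglass-shaped copper jigger, 43 mm wide, 84 mm high, upright; origin at the centre of its underside
Mind the look-alikes: they are no part of the job. What is shaped like the drink_a but pink or yellow is not meant.

How it is judged (in metres and radians):
On the way, in this order (a step that is already met when the one before it is completed fails the run):
1. the fingertips dwell 1.5 s just above the middle of the drink without a coaster (horizontal distance between the grasp point and drink_off below 0.035 m and height (world z) of the grasp point between 0.115 and 0.182 m), for 1.5 s.
2. then they dwell 1.5 s just above the middle of the empty coaster (horizontal distance between the grasp point and coaster_bare below 0.035 m and height (world z) of the grasp point between 0.023 and 0.09 m), for 1.5 s.
At the end, for the whole second after the job is handed in: The grasp point (about 19 mm behind the fingertips) is within 35 mm horizontally of the empty coaster's middle and 18 to 85 mm above its top (over the drink before: the same, from its rim); every drink, coaster and bystander is at rest within 6 mm of its start (all of step 2 and distance of each of drink_off, drink_a, drink_b, coaster_bare, coaster_a, coaster_b, lime, stopper, measure from where it was at the start of the episode below 0.006 m and linear speed of each of drink_off, drink_a, drink_b, coaster_bare, coaster_a, coaster_b, lime, stopper, measure below 0.02 m/s); the robot touches nothing.
It fails at once if the robot touches anything (contact force between any of the fingers, the arm and anything else above 0.5 N).
It fails at once if a drink, a coaster or a bystander is moved by more than 6 mm or lifted (distance of any of drink_off, drink_a, drink_b, coaster_bare, coaster_a, coaster_b, lime, stopper, measure from where it was at the start of the episode above 0.006 m).
It fails at once if the fingers point at one of the drinks that already have a coaster (grasp point within 35 mm of its middle and less than 85 mm above its rim) ((horizontal distance between the grasp point and drink_a below 0.035 m and height (world z) of the grasp point below 0.187 m) or (horizontal distance between the grasp point and drink_b below 0.035 m and height (world z) of the grasp point below 0.187 m)).
It also fails if it takes over 45 s, if anything falls off the work surface, if the arm or the gripper's body presses on something with over 40 N, if the wrist force passes 120 N, or if a joint passes its speed limit or range.

## Working session

There is one attempt and no reset: what is moved stays moved. The work goes in short steps, each a Python script; the robot and the scene stay as the last script left them, time stands still between calls to the robot, and variables do not carry over. Pictures are saved under pics/ and viewed, at most 10 in all, crops included, and the job is handed in when it is done.

```bash
mkdir -p pics; cat > h.py <<'E'
import numpy as np, cv2
from cell import robot, kinematics, viewer, job
def K(f):
    F=210/np.tan(np.radians(f["vertical_fov"]/2)); return np.array([[F,0,f["cx"]],[0,F,f["cy"]],[0,0,1.]])
def ray(f,uv,z):
    n=cv2.undistortPoints(np.array(uv,float).reshape(-1,1,2),K(f),np.array(f["D"],float)).reshape(-1,2)
    R=np.array(f["R"]);t=np.array(f["t"]);c=-R.T@t
    d=np.c_[n,np.ones(len(n))]@R
    return c+d*((z-c[2])/d[:,2])[:,None]
def proj(f,X):
    return cv2.projectPoints(np.array(X,float).reshape(-1,1,3),cv2.Rodrigues(np.array(f["R"]))[0],np.array(f["t"],float),K(f),np.array(f["D"],float))[0].reshape(-1,2)
E
python3 - <<'E'
from h import *
for n in("side","top"):
    f=viewer.grab_frame(n);np.save(f"{n}.npy",f,allow_pickle=True)
    cv2.imwrite(f"pics/{n}.png",cv2.resize(f["img"][:,:,::-1],(800,600)))
    R=np.array(f["R"]);print(n,-R.T@f["t"],R[2],f["D"])
E
```

```text
side [ 0.43617528 -1.4484685   1.25338792] [ 0.03603318  0.74686352 -0.66400037] [-0.18758908  0.          0.          0.          0.        ]
top [ 0.35165123 -0.08022782  1.14050417] [ 0.14251421 -0.02050636 -0.98958031] [-0.09606965  0.          0.          0.          0.        ]
```

View pics/side.png

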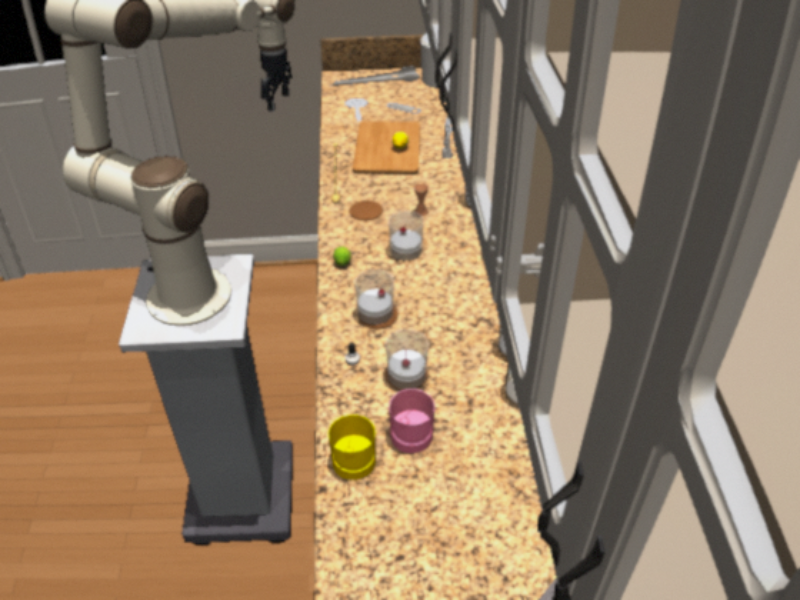

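View pics/top.png

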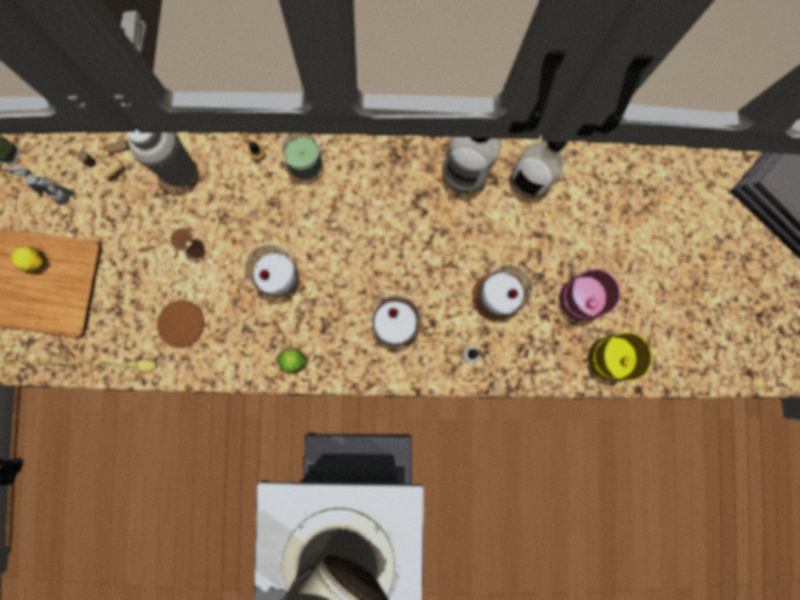

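The side view shows three clear tumblers at (405,238), (375,300) and (407,362) in the enlarged picture. The bare coaster is at (366,210), and the pink and yellow look-alikes are at the bottom. In the top view the tumblers are at (272,273), (396,322) and (503,294), and the coaster is at (181,323). One crop should show which tumbler has no leather under it.

```bash
python3 - <<'E'
from h import *
s=np.load("side.npy",allow_pickle=True).item();t=np.load("top.npy",allow_pickle=True).item()
a=[cv2.resize(s["img"][r:r+52,c:c+52,::-1],(266,290),interpolation=cv2.INTER_CUBIC) for r,c in((138,258),(182,237),(226,259))]
b=[cv2.resize(t["img"][r:r+52,c:c+52,::-1],(266,290),interpolation=cv2.INTER_CUBIC) for r,c in((165,165),(200,251),(180,326))]
cv2.imwrite("pics/crop.png",np.vstack([np.hstack(a),np.hstack(b)]))
E
```

```text
(no output)
```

View pics/crop.png

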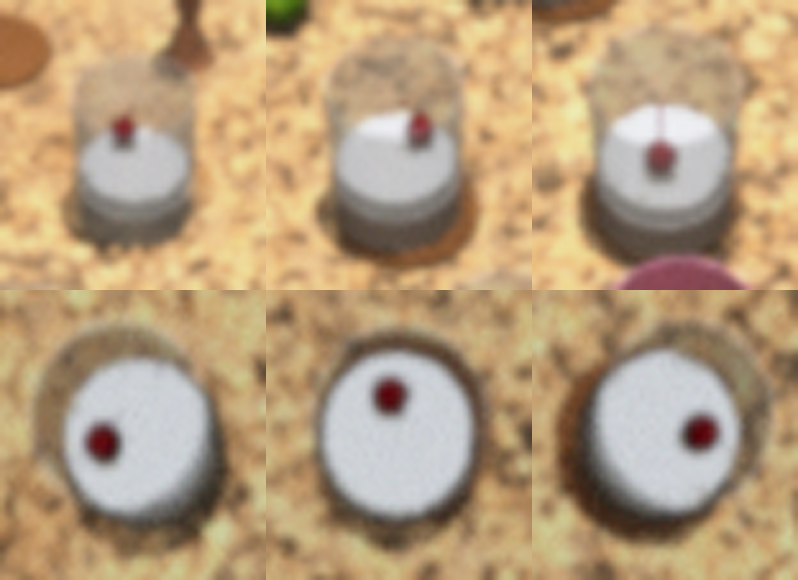

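In the crops, the middle drink shows a brown crescent at lower right and the right one shows brown at its left edge. The left drink (top view (272,273), side view (405,238)) has only granite and shadow around its base, so that one is drink_off. The bare coaster is at top (181,323). Next I locate everything.

```bash
python3 - <<'E'
from h import *
s=np.load("side.npy",allow_pickle=True).item();t=np.load("top.npy",allow_pickle=True).item()
def blob(f,c,w,fn):
    h=cv2.cvtColor(f["img"],cv2.COLOR_RGB2HSV).astype(int); m=fn(h).astype(np.uint8)
    z=np.zeros_like(m);r0,c0=int(c[1]*.7)-w,int(c[0]*.7)-w
    z[r0:r0+2*w,c0:c0+2*w]=m[r0:r0+2*w,c0:c0+2*w]
    z=cv2.morphologyEx(z,cv2.MORPH_OPEN,np.ones((3,3)))
    k=max(cv2.findContours(z,cv2.RETR_EXTERNAL,cv2.CHAIN_APPROX_NONE)[0],key=cv2.contourArea)
    k=cv2.convexHull(k);return np.array(cv2.fitEllipse(k)[0]),cv2.fitEllipse(k)[1]
white=lambda h:(h[...,1]<50)&(h[...,2]>130)
brown=lambda h:(h[...,0]<16)&(h[...,1]>110)&(h[...,2]<190)&(h[...,2]>50)
for n,a,b in(("off",(272,273),(405,238)),("mid",(396,322),(375,300)),("right",(503,294),(407,362))):
    p,e=blob(t,a,24,white); 
    print(n,p,e,[ (z,ray(t,[p],z)[0,:2].round(3)) for z in(.045,.055,.065)])
    q,e2=blob(s,b,22,white);print("  side",q,e2,[ray(s,[q],z)[0,:2].round(3) for z in(.03,.045,.055)])
p,e=blob(t,(181,323),26,brown);print("bare",p,e,ray(t,[p],.005))
p,e=blob(s,(366,210),18,brown);print("bare side",p,e,ray(s,[p],.005))
for n,a in(("lime",(291,360)),("jig",(188,244)),("stop",(472,354)),("bottle",(175,180)),("green",(302,160))):print(n,ray(t,[np.array(a)*.7],.03).round(3))
for n,a in(("jigside top",(421,187)),("bottle side",(465,200))):print(n,ray(s,[np.array(a)*.7],.08).round(3))
E
```

```text
off [191.00102234 190.25248718] (27.236896514892578, 29.624990463256836) [(0.045, array([0.551, 0.134])), (0.055, array([0.549, 0.132])), (0.065, array([0.547, 0.13 ]))]
  side [283.88928223 167.56303406] (14.818049430847168, 22.3723201751709) [array([0.556, 0.143]), array([0.555, 0.124]), array([0.554, 0.111])]
mid [276.06890869 225.23373413] (29.279804229736328, 29.9941463470459) [(0.045, array([ 0.459, -0.101])), (0.055, array([ 0.458, -0.101])), (0.065, array([ 0.457, -0.101]))]
  side [261.80291748 210.3910675 ] (17.26484489440918, 25.519800186157227) [array([ 0.463, -0.088]), array([ 0.463, -0.105]), array([ 0.463, -0.116])]
right [352.09924316 204.42858887] (27.510530471801758, 29.476919174194336) [(0.045, array([ 0.52, -0.31])), (0.055, array([ 0.518, -0.308])), (0.065, array([ 0.517, -0.305]))]
  side [284.51483154 254.1749115 ] (20.49850082397461, 26.535991668701172) [array([ 0.524, -0.297]), array([ 0.523, -0.311]), array([ 0.523, -0.32 ])]
bare [127.05461121 226.61439514] (33.36016845703125, 35.615447998046875) [[0.4509765  0.31935933 0.005     ]]
bare side [255.80157471 147.14624023] (14.52484130859375, 23.590566635131836) [[0.45695888 0.31848608 0.005     ]]
lime [[0.383 0.095 0.03 ]]
jig [[0.607 0.308 0.03 ]]
stop [[ 0.4   -0.251  0.03 ]]
bottle [[0.739 0.345 0.03 ]]
green [[0.784 0.09  0.03 ]]
jigside top [[0.611 0.31  0.08 ]]
bottle side [[0.723 0.238 0.08 ]]
```

```bash
python3 - <<'E'
from h import *
s=np.load("side.npy",allow_pickle=True).item()
o=robot.get_obs();print(o["tool_pos"],o["ee_rot"],o["width"],robot.tip_reach)
print(proj(s,[[.224,.529,z] for z in(.231,.3,.4,.5,.55,.6,.65)])/.7)
for p in([.42,.25,.17],[.552,.135,.152],[.453,.319,.06]):print(kinematics.ik(p,o["ee_rot"]))
E
```

```text
[0.22406204 0.52901852 0.25541522] [-1.79905340e+02 -2.00413905e-02  1.57037985e+02] 0.9996935778809776 0.025
[[277.88471963 106.52639535]
 [275.45018953  84.46456831]
 [271.84249627  51.17734945]
 [268.15555877  16.32923746]
 [266.28937298  -1.67405945]
 [264.41295037 -20.05477002]
 [262.5308788  -38.80190617]]
[ 1.65983329e+01  1.20564982e+00  1.10120951e+02 -6.46070864e-02
  6.87491500e+01 -5.04162115e+01]
[ 1.60156541e+00  1.39644234e+01  9.81869771e+01 -8.39242198e-02
  6.79061988e+01 -6.54048307e+01]
[ 2.26817789e+01  1.97591941e+01  1.02944724e+02 -6.15597884e-02
  5.73777906e+01 -4.43229985e+01]
```

```bash
python3 - <<'E'
from h import *
robot.set_gripper(0.0)
robot.move_l([.40,.27,.18],feed=.15)
robot.move_l([.552,.135,.152],feed=.12)
for n in("side","top"):
    f=viewer.grab_frame(n)["img"]
    c=f[110:250,200:360] if n=="side" else f[100:240,110:270]
    cv2.imwrite(f"pics/{n}2.png",cv2.resize(c[:,:,::-1],(640,560),interpolation=cv2.INTER_CUBIC))
o=robot.get_obs();print(o["time"],o["tool_pos"],o["force"],o["width"])
E
```

```text
5.125 [0.55174721 0.13535587 0.15209144] [ 0.02803988 -1.38637788  0.0645771 ] 0.00033202804932168953
```

View pics/side2.png

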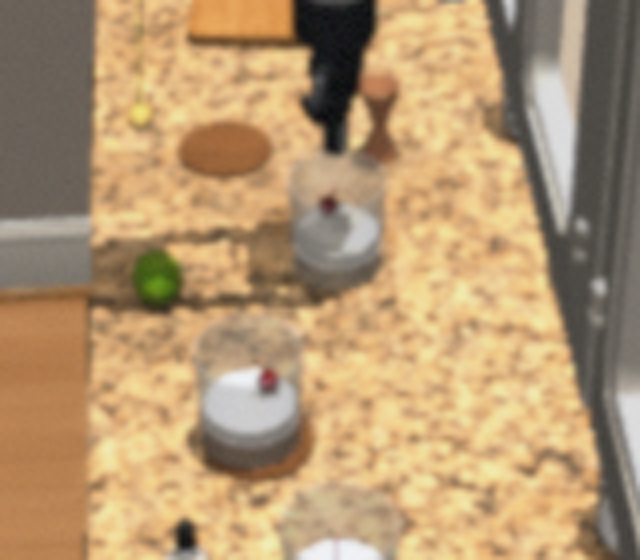

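View pics/top2.png

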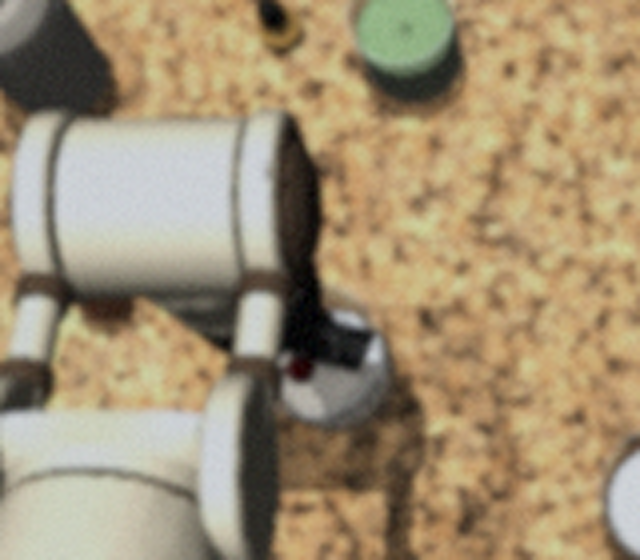

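The side crop shows the closed fingertips at (335,150), just over and centred on the rim of the coaster-less drink (rim about (338,160)). Nothing has been disturbed, and the wrist is clear in the top view. Now I hold here and go on to the coaster at (226,148).

```bash
python3 - <<'E'
from h import *
robot.hold(2.5)
robot.move_l([.453,.319,.152],feed=.12)
robot.move_l([.453,.319,.062],feed=.08)
f=viewer.grab_frame("side")["img"]
cv2.imwrite("pics/side3.png",cv2.resize(f[110:250,200:360][:,:,::-1],(640,560),interpolation=cv2.INTER_CUBIC))
robot.hold(2.5)
o=robot.get_obs();print(o["time"],o["tool_pos"],o["force"])
E
```

```text
13.3417 [0.45299221 0.31899854 0.06199472] [ 0.36819477  0.6558608  -0.34706724]
```

View pics/side3.png

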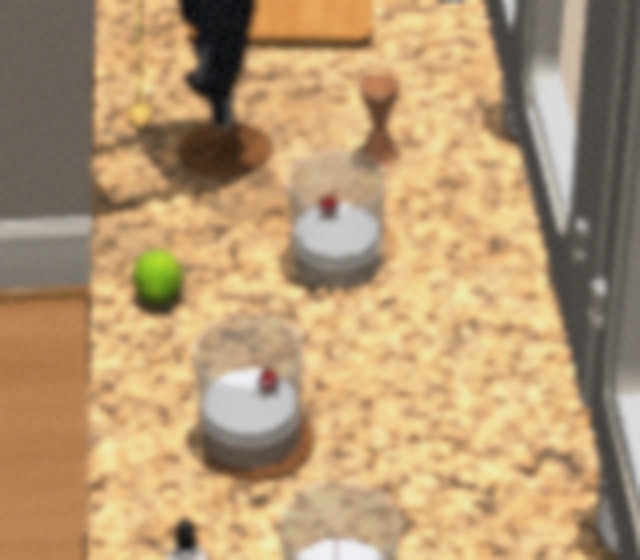

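The fingertips at (224,125) are about 3 cm above the middle of the bare coaster (226,148), and nothing has moved.

```bash
python3 -c "
from h import *
print(job.hand_in())"
```

```text
the job is handed in; nothing more can be done
None
```

I pointed for 2.5 s at the drink without a coaster, then for 2.5 s at the empty coaster, and handed the job in still pointing there, with no contact or movement seen in the pictures; no verdict came back.

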